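Carry the queue of pressure adapters over to the outgoing rack

ROBOT

A 6-joint arm with a two-finger parallel gripper is mounted at the origin on the work surface. World frame = base frame: x ahead of the robot, y to its left, z up, the work surface at z = 0. Lengths are in m, angles in rad, forces in N, time in s.
With the tool pointing down it reaches from about 0.375 to 0.75 m from the base axis. Payload 9 kg.
Tool frame: the origin (TCP) lies at the very end of the fingers, on their centre line; the grasp point (between the pads) lies 19 mm behind it; z points along the fingers, y is the line along which they close (so a half turn about z gives the same grasp; the last joint's range is limited). The gripper opens to 85 mm and grips with 20 to 120 N. Pads are 22 mm wide; open, the fingers measure 114 mm over their backs; the gripper's body (76 mm by 85 mm) begins 54 mm behind the grasp point. The pads swing forward as they close: fully open they stand 13 mm farther back than shut.
Start: joints at [0.993, 0.104, 0.097, 1.564, 0, 1.353], TCP at [0.211, 0.562, 0.197] pointing down, gripper open.
Joint ranges: [-2.99, 2.99], [-0.84, 1.86], [-1.1, 1.16], [-1.84, 2.11], [-1.51, 1.56], [-3.14, 3.14]. Speed limits (rad/s): [2.22, 2.22, 2.57, 3.14, 3.14, 3.14].

INTERFACE

Orientations are given as a unit quaternion [x, y, z, w].
In Python, from station import r gives the robot as it stands.
- The arm moves only by the shell command python3 -m inch 'ROWS' [FORCE]. ROWS is text: rows parted by semicolons, each of 7 numbers parted by spaces: the turn, a rotation vector about the tool's x, y, z in degrees, then the shift along the tool's x, y, z in m, then the opening, from 0 (shut) to 1 (fully open). In form: ax ay az x y z jaw; .... A call has 1 to 5 rows; each row shifts and turns the commanded pose from where the row before left it, along the tool's axes as they then stand; what a row does not reach is not made up. A row lasts 1/12 s, in which the tool goes at most 41.7 mm and 7.16 degrees, less where a joint would pass 70% of its speed; a pose out of reach is approached as far as the arm can. A call is refused whole if a number of a shift passes 0.0417 or a number of a turn 7.16, either way. A call with a gripper value outside its range is refused whole. The fingers move at their own pace and stop on an object; FORCE is the grip in N (left out, the last holds). Time passes only in rows, so rows that do not move let the fingers close. It gives the time, the measured TCP pose, the force, the opening and the grip force at its end, in the units of the state.
- r.observe(): the state, without advancing time (a new reading comes with each control period).
- r.snapshot(name): name is "scene" or "top" or "wrist"; returns (picture, depth): 480x640x3 uint8, red, green, blue; 480x640 float32, m along the optical axis (not along the pixel's ray), 0 where there is no reading.
- r.get_calibration(name): a dict with "K" (3x3 intrinsics, pixels), "extrinsics" (4x4, takes a point from world to camera coordinates); the wrist camera has in their place "mount" (4x4, takes a point from camera to tool coordinates, whose origin is the TCP and whose axes are the flange's). Camera axes: x right, y up, looking along -z (the intrinsics and any distortion apply to the point x, -y, -z); pixel columns grow to the right and rows downward; lengths in m; the calibration is good to about 2 mm. A picture is of the moment at which its call begins: read the wrist's pose just before it. get_calibration takes no time and is no camera call.
- r.job_done(): hands the job in; it is judged then, once.
The state is a dict: "time": time; "joint_pos": joint angles; "qd": joint speeds; "joint_efforts": joint torques, N m; "tool_pos": TCP position; "ee_rot": TCP orientation; "contact_force": force on the tool from outside, world axes, zero at the start; "moment": the same for the moment, N m; "finger_gap": opening from 0.0 (shut) to 1.0 (fully open); "grasp_force": force on a finger pad.
Only numpy, scipy, OpenCV 4.12 (cv2) and the standard library are available. Lean on these libraries where they do the work, as an engineer would, in place of code of your own. Each camera call takes 0.05 s, during which the arm holds its last target. There are 200 camera calls.

TASK

Move the four steel pressure adapters from the bare aluminium incoming rack to the blue outgoing rack, keeping the queue: the one that stands nearest the ball-topped post of the incoming rack goes into the cup nearest the ball-topped post of the outgoing rack, the next one into the next cup, and so on to the last. Keep them upright, set each one down on its foot inside its cup without dropping it, and let go of them all.

Things in the scene. Friction and masses are not known exactly. Their poses are not given: they have to be found in the camera images.
- adapter_hex: Steel adapter, hexagonal body 30 mm across flats (two flats face its +x and -x), 10 to 60 mm up, then a 14 mm round stub to 78 mm; 0.3 kg. Loose, on a round foot 38 mm wide, 10 mm high. Origin: centre of the foot's underside; z up; x within 0.4 rad of world x at the start. Grip from above, fingers on its +x and -x sides, about 40 mm over the origin, clear of its neighbours.
- adapter_round: Steel adapter, smooth round barrel 33 mm in diameter, 10 mm up to its flat top at 56 mm with a dark hole; the shortest; 0.3 kg. Loose, on a round foot 38 mm wide, 10 mm high. Origin: centre of the foot's underside; z up; x within 0.4 rad of world x at the start. Grip from above, fingers on its +x and -x sides, about 40 mm over the origin, clear of its neighbours.
- adapter_square: Steel adapter, square block 30 x 30 mm (faces along its x and y), 10 to 56 mm up, then a 20 mm round stub to 70 mm; 0.32 kg. Loose, on a round foot 38 mm wide, 10 mm high. Origin: centre of the foot's underside; z up; x within 0.4 rad of world x at the start. Grip from above, fingers on its +x and -x sides, about 40 mm over the origin, clear of its neighbours.
- adapter_slim: Steel adapter, thin round stem 18 mm in diameter, 10 to 80 mm up, 21 mm collar at 66 mm; 0.2 kg. Loose, on a round foot 38 mm wide, 10 mm high. Origin: centre of the foot's underside; z up; x within 0.4 rad of world x at the start. Grip from above, fingers on its +x and -x sides, about 40 mm over the origin, clear of its neighbours.
- cup_hex: Fixed black cup of the incoming rack in which the hex adapter stands at the start, within 3 mm of its centre; it stays and so marks that adapter's place in the row. All four are alike: 56 mm inside, rim 3 mm thick, 10 mm high. Origin: centre of its underside, on the deck; its 3 mm floor carries the adapter.
- cup_round: Fixed black cup of the incoming rack in which the round adapter stands at the start, within 3 mm of its centre; it stays and so marks that adapter's place in the row. All four are alike: 56 mm inside, rim 3 mm thick, 10 mm high. Origin: centre of its underside, on the deck; its 3 mm floor carries the adapter.
- cup_square: Fixed black cup of the incoming rack in which the square adapter stands at the start, within 3 mm of its centre; it stays and so marks that adapter's place in the row. All four are alike: 56 mm inside, rim 3 mm thick, 10 mm high. Origin: centre of its underside, on the deck; its 3 mm floor carries the adapter.
- cup_slim: Fixed black cup of the incoming rack in which the slim adapter stands at the start, within 3 mm of its centre; it stays and so marks that adapter's place in the row. All four are alike: 56 mm inside, rim 3 mm thick, 10 mm high. Origin: centre of its underside, on the deck; its 3 mm floor carries the adapter.
- rack_in: Incoming rack, near or far: fixed, bare grey aluminium, black cups, full at the start. 84 x 345 mm (x, y), deck 20 mm up. Cup centres at x = 0, y = -112.5, -37.5, 37.5, 112.5 mm. Origin: rack centre at bench height; y to the robot's left (yaw within 0.12 rad). Its post (12 mm thick, steel ball on top, 86 mm up) is at its +y end, y = 160 mm.
- rack_out: Outgoing rack: fixed, blue, steel cups 56 mm inside, rims 30 mm up, empty at the start; a seated adapter's underside is at z = 23 mm. 84 x 345 mm (x, y), deck 20 mm up. Cup centres at x = 0, y = -112.5, -37.5, 37.5, 112.5 mm. Origin: rack centre at bench height; y to the robot's left (yaw within 0.12 rad). Its post (as the other) is at its -y end, y = -160 mm: the opposite hand.
There are look-alikes about, which are no part of the job. What is shaped like the adapter_slim but purple is not meant. Leave any green or yellow look-alike of the adapter_round alone.

How it is judged:
By the outcome, as a careful person would: the job done as asked, in the order asked, and still so for the second after the job is handed in, with the robot touching nothing.
It also fails if it takes over 93 s, if anything falls off the work surface, if the arm or the gripper's body presses on something with over 40 N, if the wrist force passes 120 N, or if a joint passes its speed limit or range.

## Working session

There is one attempt and no reset: what is moved stays moved. The work goes in short steps, Python scripts to look and compute and a shell command to move; the robot and the scene stay as the last step left them, time stands still between calls to the robot, and variables do not carry over. Pictures are saved under pics/ and viewed, at most 14 in all, crops included, and the job is handed in when it is done.

```bash
mkdir -p pics; ls; python3 - <<'E'
from station import r
import cv2
for n in("scene","top"):
    p,d=r.snapshot(n); cv2.imwrite(f"pics/{n}0.png",p[:,:,::-1]); import numpy as np; np.save(f"pics/{n}0.npy",d)
    c=r.get_calibration(n); print(n,{k:np.round(v,3).tolist() if not isinstance(v,(str,type(None))) else v for k,v in c.items()})
c=r.get_calibration("wrist"); print({k:np.round(v,3).tolist() for k,v in c.items()})
print(r.observe())
E
```

```text
pics
scene {'K': [[540.764, 0.0, 314.536], [0.0, 540.764, 233.645], [0.0, 0.0, 1.0]], 'extrinsics': [[-0.415, 0.91, 0.005, 0.214], [-0.728, -0.336, 0.597, 0.412], [0.545, 0.244, 0.802, -1.16], [0.0, 0.0, 0.0, 1.0]]}
top {'K': [[594.694, 0.0, 317.912], [0.0, 594.694, 228.622], [0.0, 0.0, 1.0]], 'extrinsics': [[-0.132, -0.991, 0.003, 0.106], [0.967, -0.128, 0.222, -0.603], [-0.219, 0.032, 0.975, -0.866], [0.0, 0.0, 0.0, 1.0]]}
{'K': [[380.277, 0.0, 324.694], [0.0, 380.277, 245.791], [0.0, 0.0, 1.0]], 'mount': [[0.0, 0.954, 0.3, 0.076], [1.0, 0.0, -0.001, 0.001], [-0.001, 0.3, -0.954, -0.177], [0.0, 0.0, 0.0, 1.0]]}
{'time': 0.1, 'joint_pos': array([9.93299920e-01, 1.04638613e-01, 9.65316127e-02, 1.56388498e+00,
       2.72854099e-05, 1.35310959e+00]), 'qd': array([-5.95449314e-04, -3.44884553e-04,  3.50790449e-03,  7.74009522e-04,
       -6.08904693e-05,  1.61890969e-03]), 'joint_efforts': array([ 5.29210272e-03, -5.58209646e+01,  5.04720140e+01,  1.30291472e-02,
       -2.89999471e-04, -1.22837292e-05]), 'tool_pos': array([0.21104436, 0.56129915, 0.19589218]), 'ee_rot': array([ 1.78935920e-01,  9.83860548e-01, -5.45912217e-04, -2.44056661e-04]), 'contact_force': array([-0.68087164, -0.49967795, -0.46017305]), 'moment': array([-0.03838516,  0.04301879, -0.04412021]), 'grasp_force': 0.0, 'finger_gap': 1.0019364554619743}
```

View pics/scene0.png

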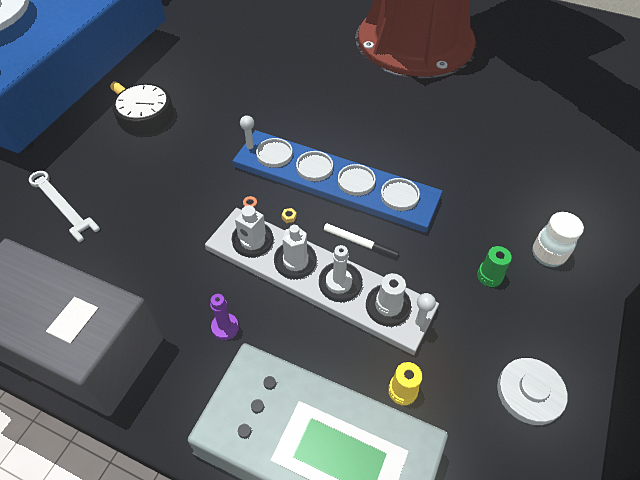

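View pics/top0.png

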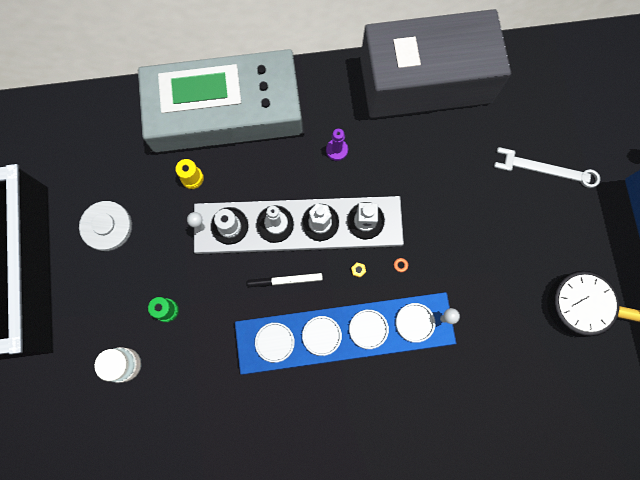

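Top view: the incoming rack (post at 194,220) holds, in order from its post, round (228,225), slim (275,222), hex (320,220) and square (368,218). The outgoing rack has its post at (452,316), so its cups in order are (415,323), (368,329), (322,336) and (274,342). The look-alikes to leave alone are purple (337,143), green (163,308) and yellow (189,172). The steel ones standing in the black cups of the bare rack are the ones meant.

```bash
cat > h.py <<'E'
import numpy as np, cv2
from scipy.spatial.transform import Rotation as R
from station import r
def campose(name,st=None):
    c=r.get_calibration(name); K=np.array(c["K"])
    if name!="wrist": return K,np.linalg.inv(np.array(c["extrinsics"])),c
    T=np.eye(4);T[:3,:3]=R.from_quat(st["ee_rot"]).as_matrix();T[:3,3]=st["tool_pos"]
    return K,T@np.array(c["mount"]),c
def rays(K,uv):
    uv=np.asarray(uv,float); x=(uv[...,0]-K[0,2])/K[0,0]; y=(uv[...,1]-K[1,2])/K[1,1]
    return np.stack([x,-y,-np.ones_like(x)],-1)
def cloud(K,C,d):
    v,u=np.mgrid[:480,:640]; P=rays(K,np.stack([u,v],-1))*d[...,None]
    return P@C[:3,:3].T+C[:3,3]
def onplane(K,C,uv,z):
    D=rays(K,uv)@C[:3,:3].T; return C[:3,3]+D*((z-C[2,3])/D[...,2])[...,None]
def proj(K,C,P):
    p=(np.asarray(P)-C[:3,3])@C[:3,:3]; return np.stack([K[0,2]-K[0,0]*p[...,0]/p[...,2],K[1,2]+K[1,1]*p[...,1]/p[...,2]],-1)
E
python3 - <<'E'
from h import *
print({k for k in r.get_calibration("top")})
for n in("top","scene"):
    K,C,c=campose(n); d=np.load(f"pics/{n}0.npy"); W=cloud(K,C,d); im=cv2.imread(f"pics/{n}0.png").astype(int)
    ok=d>0
    bl=ok&(im[...,0]>im[...,2]+60)&(abs(W[...,2]-.02)<.006)&(np.hypot(W[...,0]-.5,W[...,1])<.4)
    nl,L,S,_=cv2.connectedComponentsWithStats(bl.astype(np.uint8)); k=1+S[1:,4].argmax()
    print(n,"blue",S[k],cv2.minAreaRect((W[L==k][:,:2]*1000).astype(np.float32)),W[L==k][:,2].mean())
    # grey rack deck
    g=ok&(im.min(2)>110)&(np.ptp(im,axis=2)<30)&(abs(W[...,2]-.02)<.006)
    nl,L,S,_=cv2.connectedComponentsWithStats(g.astype(np.uint8)); 
    for k in 1+np.argsort(-S[1:,4])[:3]: print(n,"grey",S[k],cv2.minAreaRect((W[L==k][:,:2]*1000).astype(np.float32)),W[L==k][:,2].mean())
    px=dict(top=[(228,219),(274,212),(320,210),(368,208),(194,219),(452,316)],scene=[(393,283),(341,252),(294,232),(250,212),(426,301),(247,122)])[n]
    for p in px: print(p,W[p[1],p[0]].round(3))
    # adapters: cloud above .045
    a=ok&(W[...,2]>.045)&(W[...,2]<.12)&(W[...,0]>.3)&(W[...,0]<.75)&(abs(W[...,1])<.35)
    nl,L,S,Ce=cv2.connectedComponentsWithStats(a.astype(np.uint8))
    for k in range(1,nl):
        if S[k,4]>60:
            P=W[L==k]; print(" blob",Ce[k].round(),S[k,4],"x",P[:,0].min().round(3),P[:,0].max().round(3),"y",P[:,1].min().round(3),P[:,1].max().round(3),"top",P[:,2].max().round(3))
E
```

```text
{'extrinsics', 'K'}
top blue [ 235  292  221   82 6288] ((449.40911865234375, 4.531402587890625), (83.6441421508789, 344.90008544921875), 0.3109244108200073) 0.018805651758962216
top grey [ 194  196  209   57 5532] ((635.74267578125, 56.798736572265625), (344.2564392089844, 84.8443832397461), 84.66010284423828) 0.018605255679977714
top grey [  79  201   50   49 1198] ((676.6893310546875, 377.24957275390625), (82.30130767822266, 80.41764068603516), 7.466726779937744) 0.017703413689059207
top grey [303 317  37  37 991] ((449.0863037109375, 43.40654754638672), (56.255645751953125, 55.69597625732422), 88.35729217529297) 0.021827631269708554
(228, 219) [0.643 0.163 0.077]
(274, 212) [0.638 0.09  0.103]
(320, 210) [0.633 0.02  0.098]
(368, 208) [ 0.629 -0.054  0.09 ]
(194, 219) [0.648 0.215 0.084]
(452, 316) [ 0.449 -0.154  0.084]
 blob [186. 171.] 257 x 0.727 0.75 y 0.211 0.244 top 0.059
 blob [319. 216.] 425 x 0.615 0.65 y 0.004 0.037 top 0.102
 blob [367. 214.] 450 x 0.609 0.642 y -0.069 -0.037 top 0.096
 blob [273. 215.] 209 x 0.631 0.649 y 0.083 0.103 top 0.106
 blob [225. 221.] 432 x
[... 936 characters left out ...]
.082]
(341, 252) [0.642 0.095 0.106]
(294, 232) [0.636 0.024 0.102]
(250, 212) [ 0.625 -0.05   0.094]
(426, 301) [0.654 0.217 0.087]
(247, 122) [ 0.455 -0.149  0.085]
 blob [247. 125.] 230 x 0.44 0.462 y -0.165 -0.143 top 0.09
 blob [250. 223.] 791 x 0.61 0.642 y -0.071 -0.036 top 0.097
 blob [551. 229.] 379 x 0.426 0.469 y 0.334 0.35 top 0.08
 blob [294. 243.] 735 x 0.616 0.648 y 0.005 0.037 top 0.105
 blob [340. 262.] 450 x 0.631 0.65 y 0.083 0.103 top 0.107
 blob [498. 257.] 473 x 0.505 0.54 y 0.271 0.304 top 0.061
 blob [392. 290.] 747 x 0.627 0.66 y 0.154 0.186 top 0.085
 blob [425. 304.] 341 x 0.64 0.662 y 0.205 0.228 top 0.089
 blob [409. 373.] 441 x 0.725 0.75 y 0.211 0.244 top 0.061
```

Both racks check out: post positions, 84×345 size and tops of about 0.082 to 0.107 m all agree. In the world frame the incoming row is at round (.644,.170), slim (.640,.093), hex (.632,.021) and square (.626,-.054). The out cups are at (.449,-.108), (.449,-.033), (.448,.042) and (.448,.117). Next I turn the tool so that it closes along world x.

```bash
python3 -m inch '0 0 7 0 0 0 1;0 0 7 0 0 0 1;0 0 7 0 0 0 1;0 0 7 0 0 0 1;0 0 7 0 0 0 1'; python3 -m inch '0 0 7 0 0 0 1;0 0 7 0 0 0 1;0 0 7 0 0 0 1;0 0 7 0 0 0 1;0 0 7 0 0 0 1'
```

```text
time: 0.52
tool_pos: [0.2111, 0.5614, 0.1961]
ee_rot: [0.469, 0.883, -0.0, -0.0]
contact_force: [0.0, -0.5, 0.2]
finger_gap: 1.001
grasp_force: 0.0
time: 0.93
tool_pos: [0.2111, 0.5614, 0.1961]
ee_rot: [0.713, 0.701, -0.0, 0.0]
contact_force: [-0.1, -0.3, 0.3]
finger_gap: 0.998
grasp_force: 0.0
```

```bash
R='';python3 -m inch '0 0 0 -.032 .025 0 1;0 0 0 -.032 .025 0 1;0 0 0 -.032 .025 0 1;0 0 0 -.032 .025 0 1;0 0 0 -.032 .025 0 1'; python3 -m inch '0 0 0 -.032 .025 0 1;0 0 0 -.032 .025 0 1;0 0 0 -.032 .025 0 1;0 0 0 -.032 .025 0 1;0 0 0 -.032 .025 0 1';  python3 -m inch '0 0 0 -.032 .025 0 1;0 0 0 -.032 .025 0 1;0 0 0 -.032 .025 0 1;0 0 0 -.032 .025 0 1;0 0 0 -.032 .025 0 1'; python3 -m inch '0 0 0 -.03 .025 0 1;0 0 0 -.02 .025 0 1;0 0 0 0 0 0 1;0 0 0 0 0 0 1'
python3 - <<'E'
from h import *
st=r.observe(); p,d=r.snapshot("wrist"); cv2.imwrite("pics/w1.png",p[:,:,::-1]); np.savez("pics/w1.npz",d=d,t=st["tool_pos"],q=st["ee_rot"])
K,C,c=campose("wrist",st); print(st["tool_pos"],st["joint_pos"].round(2))
for n,P in dict(round=(.644,.170,.079),slim=(.6405,.093,.103),hex=(.632,.021,.101),sq=(.626,-.0535,.093)).items(): print(n,proj(K,C,P).round())
E
```

```text
time: 1.35
tool_pos: [0.335, 0.3986, 0.1962]
ee_rot: [0.711, 0.704, -0.0, -0.0]
contact_force: [0.7, 0.1, 0.4]
finger_gap: 1.0
grasp_force: 0.0
time: 1.77
tool_pos: [0.4585, 0.2371, 0.1964]
ee_rot: [0.711, 0.703, -0.0, -0.0]
contact_force: [1.2, 0.6, -1.0]
finger_gap: 0.997
grasp_force: 0.0
time: 2.18
tool_pos: [0.5818, 0.0757, 0.1963]
ee_rot: [0.711, 0.703, -0.0, -0.0]
contact_force: [0.4, -0.2, -0.0]
finger_gap: 0.999
grasp_force: 0.0
time: 2.52
tool_pos: [0.6307, 0.0257, 0.1949]
ee_rot: [0.712, 0.702, -0.001, -0.001]
contact_force: [-0.6, 0.0, 0.2]
finger_gap: 0.999
grasp_force: 0.0
[0.63070336 0.02571991 0.19490907] [-0.17  0.2   0.2   1.57  0.    1.42]
round [341.  23.]
slim [337. 142.]
hex [326. 242.]
sq [320. 326.]
```

View pics/w1.png

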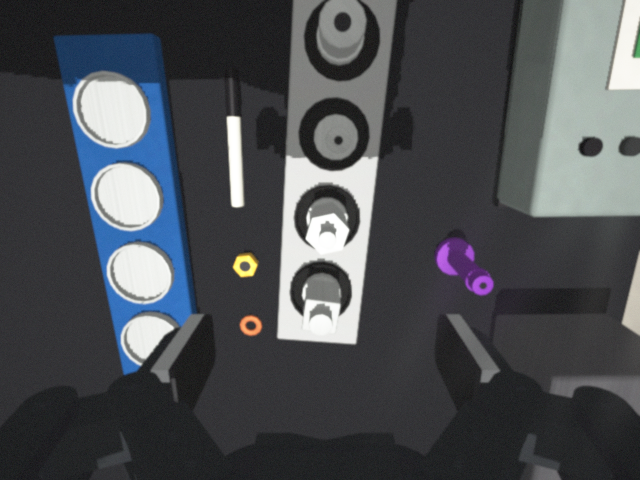

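Wrist view: the row from top to bottom is round (343,20), slim (338,140), hex (327,235) and square (320,320). That matches the projections and the top view, and purple stays to the side at (480,283). An enlarged rectified crop should give the yaw of the hex and square.

```bash
python3 - <<'E'
from h import *
z=np.load("pics/w1.npz"); K,C,c=campose("wrist",dict(tool_pos=z["t"],ee_rot=z["q"])); im=cv2.imread("pics/w1.png")
out=[]
for (x,y,h) in((.632,.021,.083),(.626,-.0535,.079)):
    s=380;half=.03; j,i=np.mgrid[:s,:s]; P=np.stack([x-half+2*half*i/s,y+half-2*half*j/s,np.full(i.shape,h)],-1)
    m=proj(K,C,P).astype(np.float32); w=cv2.remap(im,m[...,0],m[...,1],cv2.INTER_CUBIC)
    for k in range(0,s,63): cv2.line(w,(k,0),(k,s),(0,80,0),1); cv2.line(w,(0,k),(s,k),(0,80,0),1)
    out.append(w)
cv2.imwrite("pics/crop.png",np.hstack(out))
E
```

```text
(no output)
```

View pics/crop.png

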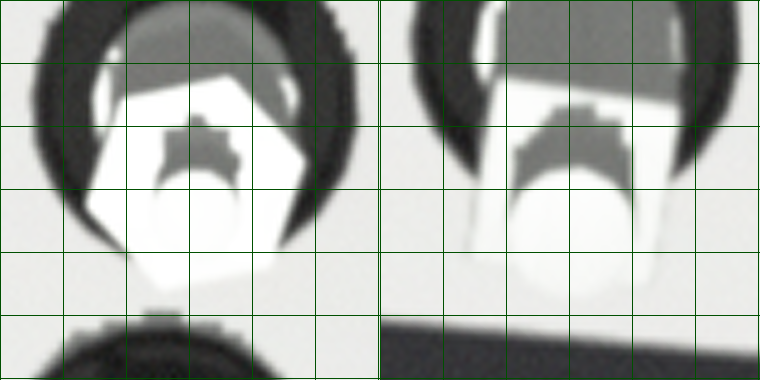

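Hex: vertices such as (121,98), (232,77) and (306,158) give a yaw of about -18.5° and centre (.6325,.0215). Square: its top edge (500,77) to (680,104) gives a yaw of about -8.5° and centre (.6265,-.0525). Hex goes first.

```bash
python3 -m inch '0 0 0 -.004 .002 0 1;0 0 5.9 0 0 0 1;0 0 5.9 0 0 0 1;0 0 5.9 0 0 0 1'; python3 -m inch '0 0 0 0 0 .04 1;0 0 0 0 0 .04 1;0 0 0 0 0 .04 1;0 0 0 0 0 .031 1;0 0 0 0 0 0 1'; python3 -m inch '0 0 0 0 0 0 0;0 0 0 0 0 0 0;0 0 0 0 0 0 0;0 0 0 0 0 0 0;0 0 0 0 0 0 0' 60;  python3 -m inch '0 0 0 0 0 0 0;0 0 0 0 0 0 0;0 0 0 0 0 0 0'
```

```text
time: 2.9
tool_pos: [0.6321, 0.024, 0.1973]
ee_rot: [0.812, 0.584, 0.0, 0.0]
contact_force: [-0.5, 0.2, 0.0]
finger_gap: 1.002
grasp_force: 0.0
time: 3.32
tool_pos: [0.6273, 0.0249, 0.0386]
ee_rot: [0.81, 0.586, -0.003, -0.004]
contact_force: [-0.9, 1.0, -1.2]
finger_gap: 0.998
grasp_force: 0.0
time: 3.73
tool_pos: [0.6336, 0.023, 0.048]
ee_rot: [0.811, 0.586, 0.001, 0.001]
contact_force: [-14.1, 5.2, 34.7]
finger_gap: 0.298
grasp_force: 18.7
time: 3.98
tool_pos: [0.6345, 0.023, 0.0489]
ee_rot: [0.811, 0.586, 0.002, 0.002]
contact_force: [-1.0, 2.2, 12.0]
finger_gap: 0.135
grasp_force: 58.7
```

The gap of 0.135 (about 11 mm) is too small for the 30 mm hex. I look before lifting.

```bash
python3 - <<'E'
from h import *
p,d=r.snapshot("scene"); q,_=r.snapshot("wrist")
a=cv2.resize(p[130:330,180:460],(560,400),interpolation=cv2.INTER_CUBIC); 
b=cv2.resize(q[120:420,150:490],(453,400))
cv2.imwrite("pics/g1.png",cv2.resize(np.hstack([a,b]),(800,316))[:,:,::-1]); print(r.observe())
E
```

```text
{'time': 4.0833, 'joint_pos': array([-1.69625435e-01,  2.27170697e-01, -3.57681452e-02,  1.30306355e+00,
        5.54799052e-04,  1.72061151e+00]), 'qd': array([ 0.00216572, -0.00187967, -0.00047051, -0.0002661 ,  0.00024077,
       -0.00028525]), 'joint_efforts': array([-8.86973888e-01, -5.45659697e+01,  4.43132758e+01, -6.74135126e-01,
       -3.38670099e-01,  1.14196446e-02]), 'tool_pos': array([0.63457574, 0.02299277, 0.04889852]), 'ee_rot': array([0.81056357, 0.58564569, 0.00187612, 0.00151742]), 'contact_force': array([-1.33126753,  0.80993765, 11.31052715]), 'moment': array([ 0.31967755,  0.33565386, -0.00166103]), 'grasp_force': 58.66616895765219, 'finger_gap': 0.13039966389972327}
```

View pics/g1.png

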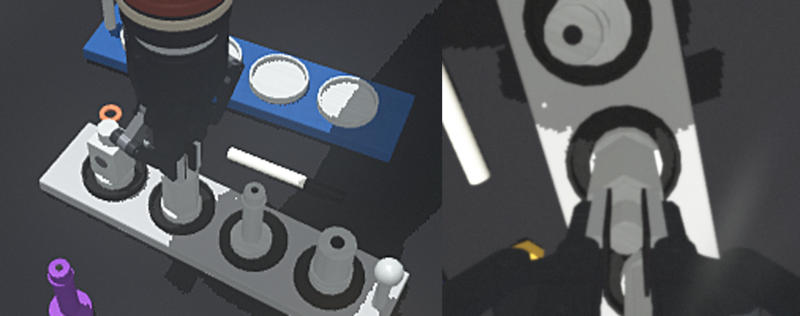

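```bash
python3 - <<'E'
from h import *
p,d=r.snapshot("scene"); K,C,c=campose("scene"); W=cloud(K,C,d)
a=cv2.resize(p[170:280,225:355],(780,660)[:1]+(600,),interpolation=cv2.INTER_CUBIC) if 0 else cv2.resize(p[180:280,230:350],(720,600),interpolation=cv2.INTER_CUBIC)
cv2.imwrite("pics/g2.png",a[:,:,::-1])
st=r.observe(); np.set_printoptions(linewidth=200,suppress=True)
T=R.from_quat(st["ee_rot"]).as_matrix()
for v in range(196,256,4):
    print(v,[tuple((W[v,u]*1000).round().astype(int)) if d[v,u]>0 else None for u in range(276,312,4)])
E
```

```text
196 [(np.int64(668), np.int64(19), np.int64(208)), (np.int64(665), np.int64(22), np.int64(205)), (np.int64(660), np.int64(25), np.int64(202)), (np.int64(653), np.int64(27), np.int64(196)), (np.int64(650), np.int64(30), np.int64(194)), (np.int64(647), np.int64(34), np.int64(193)), (np.int64(634), np.int64(33), np.int64(179)), (np.int64(628), np.int64(36), np.int64(174)), (np.int64(631), np.int64(42), np.int64(179))]
200 [(np.int64(670), np.int64(20), np.int64(203)), (np.int64(666), np.int64(23), np.int64(200)), (np.int64(661), np.int64(25), np.int64(196)), (np.int64(655), np.int64(27), np.int64(190)), (np.int64(654), np.int64(32), np.int64(192)), (np.int64(652), np.int64(37), np.int64(192)), (np.int64(646), np.int64(39), np.int64(186)), (np.int64(627), np.int64(35), np.int64(164)), (np.int64(629), np.int64(42), np.int64(170))]
204 [(np.int64(670), np.int64(19), np.int64(195)), (np.int64(667), np.int64(23), np.int64(194)), (np.int64(661), np.int64(25), np.int64(189)), (np.int64(654), np.int64(27), np.int64(182)), (np.int64(656), np.int64(33), np.int64(187)), (np.int64(654), np.int64(37
[... 4434 characters left out ...]
(12), np.int64(70)), (np.int64(647), np.int64(19), np.int64(76)), (np.int64(647), np.int64(25), np.int64(80)), (np.int64(644), np.int64(30), np.int64(79)), (np.int64(639), np.int64(33), np.int64(74)), (np.int64(630), np.int64(35), np.int64(64)), (np.int64(606), np.int64(30), np.int64(29))]
252 [(np.int64(633), np.int64(-9), np.int64(32)), (np.int64(626), np.int64(-6), np.int64(24)), (np.int64(644), np.int64(11), np.int64(58)), (np.int64(647), np.int64(19), np.int64(66)), (np.int64(648), np.int64(26), np.int64(72)), (np.int64(644), np.int64(30), np.int64(68)), (np.int64(640), np.int64(34), np.int64(66)), (np.int64(631), np.int64(36), np.int64(56)), (np.int64(610), np.int64(32), np.int64(26))]
```

View pics/g2.png

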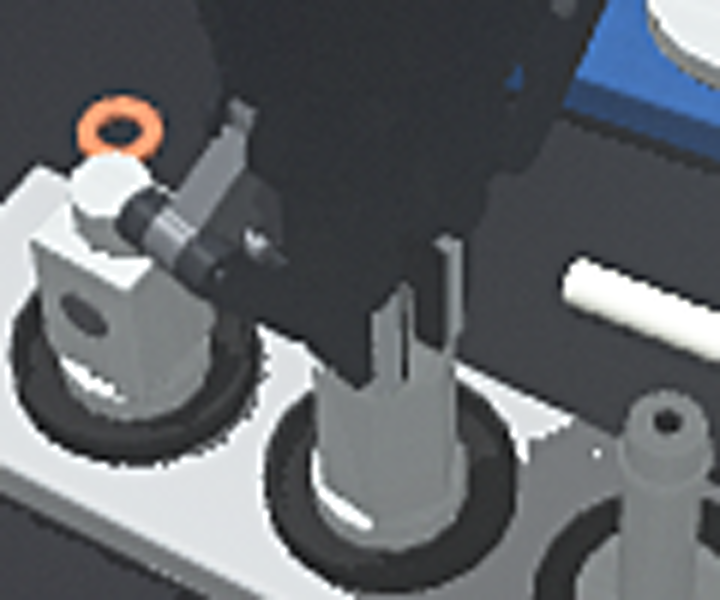

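The fingers closed on the 14 mm stub above the hex body, with tips at about z .085 although the TCP reads .049. I check the finger tips in the tool frame from the wrist depth, open and now.

```bash
python3 - <<'E'
from h import *
np.set_printoptions(suppress=True)
m=np.array(r.get_calibration("wrist")["mount"]); K=np.array(r.get_calibration("wrist")["K"])
z=np.load("pics/w1.npz"); W=cloud(K,m,z["d"])
for p in[(205,318),(200,330),(180,345),(165,360),(212,325),(445,318),(450,330),(470,345)]: print("open",p,W[p[1],p[0]].round(3),z["d"][p[1],p[0]].round(3))
p,d=r.snapshot("wrist"); W=cloud(K,m,d); st=r.observe()
t=(abs(W[...,1])<.045)&(abs(W[...,0])<.02)&(d>0)&(d<.25)
print("closed z pct",np.percentile(W[t][:,2],[50,80,90,97,99.5]).round(3))
v,u=np.where(t&(W[...,2]<.03)); 
for y0 in np.arange(-.03,.031,.005):
    s=t&(abs(W[...,1]-y0)<.0025); 
    if s.sum()>5: print(y0.round(3),s.sum(),np.percentile(W[s][:,2],[50,90,99]).round(3),W[s][:,0].max().round(3))
print(st["tool_pos"])
E
```

```text
open (205, 318) [ 0.012 -0.043 -0.055] 0.136
open (200, 330) [ 0.011 -0.042 -0.063] 0.129
open (180, 345) [ 0.012 -0.045 -0.073] 0.119
open (165, 360) [ 0.012 -0.047 -0.081] 0.112
open (212, 325) [ 0.006 -0.042 -0.05 ] 0.143
open (445, 318) [ 0.012  0.043 -0.055] 0.136
open (450, 330) [ 0.011  0.043 -0.063] 0.129
open (470, 345) [ 0.012  0.046 -0.073] 0.119
closed z pct [-0.094 -0.051  0.019  0.029  0.03 ]
-0.03 2822 [-0.091  0.02   0.029] 0.02
-0.025 1890 [-0.085  0.026  0.029] 0.02
-0.02 1791 [-0.09   0.026  0.027] 0.02
-0.015 3971 [-0.105 -0.016  0.026] 0.02
-0.01 4330 [-0.102 -0.018  0.026] 0.02
-0.005 3697 [-0.073 -0.016  0.026] 0.02
0.0 2455 [-0.052 -0.004  0.026] 0.02
0.005 2893 [-0.065 -0.004  0.026] 0.02
0.01 5027 [-0.1   -0.025  0.026] 0.02
0.015 3842 [-0.106 -0.025  0.026] 0.02
0.02 2167 [-0.093  0.026  0.027] 0.02
0.025 1793 [-0.084  0.026  0.029] 0.02
0.03 2648 [-0.091  0.029  0.03 ] 0.02
[0.63457756 0.02295912 0.04890434]
```

The real fingertips sit about 36 mm short of the reported TCP (open tips at tool z ≈ -.047, where -.013 was expected). This agrees with the scene depth (tips .085, TCP .049). So the right grip at 40 mm over the origin is at a reported TCP z of about .009. I open, go down and re-grip.

```bash
python3 -m inch '0 0 0 0 0 0 1;0 0 0 0 0 0 1;0 0 0 0 0 0 1;0 0 0 0 0 0 1;0 0 0 0 0 0 1'; python3 -m inch '0 0 0 0 0 0 1;0 0 0 0 0 0 1;0 0 0 0 0 0 1;0 0 0 0 0 .01 1;0 0 0 0 0 .01 1' ; python3 -m inch '0 0 0 0 0 .008 1;0 0 0 0 0 .007 1;0 0 0 0 0 0 1;0 0 0 0 0 0 1;0 0 0 0 0 0 1'
python3 - <<'E'
from h import *
q,d=r.snapshot("wrist"); p,_=r.snapshot("scene")
cv2.imwrite("pics/g3.png",np.hstack([cv2.resize(p[150:290,200:360],(457,400),interpolation=cv2.INTER_CUBIC),cv2.resize(q[120:450,150:490],(343,400))])[:,:,::-1])
E
```

```text
time: 4.6
tool_pos: [0.6324, 0.0231, 0.0455]
ee_rot: [0.811, 0.586, -0.0, -0.0]
contact_force: [0.6, 0.9, 0.3]
finger_gap: 0.835
grasp_force: 0.0
time: 5.02
tool_pos: [0.633, 0.0229, 0.0253]
ee_rot: [0.811, 0.586, 0.0, 0.0]
contact_force: [0.4, -0.0, -1.0]
finger_gap: 1.003
grasp_force: 0.0
time: 5.43
tool_pos: [0.6327, 0.0231, 0.0108]
ee_rot: [0.811, 0.586, 0.0, 0.0]
contact_force: [-0.1, -0.6, -0.2]
finger_gap: 0.999
grasp_force: 0.0
```

View pics/g3.png

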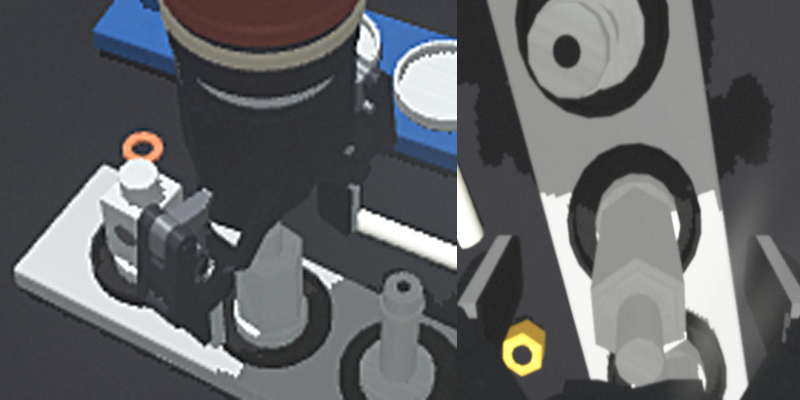

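The open fingers now straddle the hex body, with the pads low and clear of the square. Closing.

```bash
python3 -m inch '0 0 0 0 0 0 0;0 0 0 0 0 0 0;0 0 0 0 0 0 0;0 0 0 0 0 0 0;0 0 0 0 0 0 0' 60;  python3 -m inch '0 0 0 0 0 0 0;0 0 0 0 0 0 0;0 0 0 0 0 0 0'
```

```text
time: 5.95
tool_pos: [0.6329, 0.023, 0.0111]
ee_rot: [0.811, 0.586, 0.0, 0.0]
contact_force: [0.3, 0.2, -2.1]
finger_gap: 0.349
grasp_force: 59.3
time: 6.2
tool_pos: [0.6328, 0.023, 0.011]
ee_rot: [0.811, 0.586, 0.0, 0.0]
contact_force: [-0.5, -0.2, 3.6]
finger_gap: 0.341
grasp_force: 59.8
```

```bash
python3 -m inch '0 0 0 0 0 -.02 0;0 0 0 0 0 -.03 0;0 0 0 0 0 -.03 0;0 0 0 0 0 0 0'; python3 -m inch '0 0 0 -.008 -.036 0 0;0 0 0 -.008 -.036 0 0;0 0 0 -.008 -.036 0 0;0 0 0 -.008 -.036 0 0;0 0 0 -.007 -.036 0 0'; python3 -m inch '0 0 0 0 0 0 0;0 0 0 0 0 0 0'
python3 - <<'E'
from h import *
q,d=r.snapshot("wrist"); p,_=r.snapshot("scene")
cv2.imwrite("pics/g4.png",np.hstack([cv2.resize(p[100:240,240:400],(457,400),interpolation=cv2.INTER_CUBIC),cv2.resize(q[120:450,150:490],(343,400))])[:,:,::-1])
E
```

```text
time: 6.53
tool_pos: [0.6353, 0.0227, 0.0967]
ee_rot: [0.811, 0.586, 0.003, 0.003]
contact_force: [1.3, 0.8, -1.7]
finger_gap: 0.343
grasp_force: 60.0
time: 6.95
tool_pos: [0.447, 0.0429, 0.089]
ee_rot: [0.811, 0.586, -0.001, -0.001]
contact_force: [0.3, -0.2, -1.8]
finger_gap: 0.347
grasp_force: 60.3
time: 7.12
tool_pos: [0.4476, 0.0431, 0.0899]
ee_rot: [0.811, 0.586, 0.0, -0.0]
contact_force: [1.4, -0.2, -1.9]
finger_gap: 0.346
grasp_force: 60.7
```

View pics/g4.png

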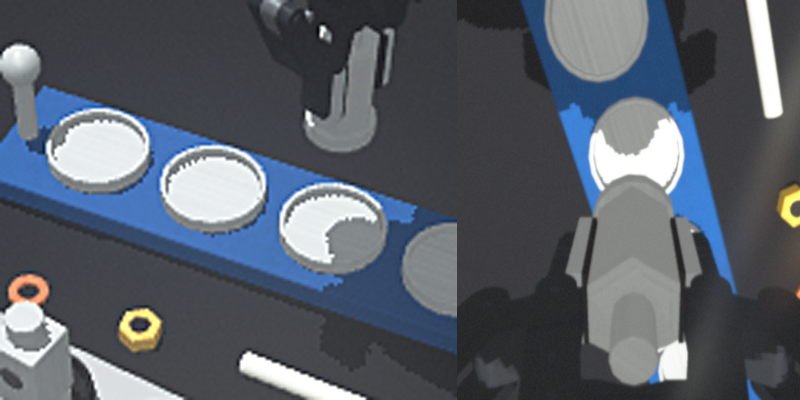

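Hex is held upright over the third cup from the post (332,228 in the crop), as it should be. Lowering.

```bash
python3 -m inch '0 0 0 0 0 .03 0;0 0 0 0 0 .025 0;0 0 0 0 0 .015 0;0 0 0 0 0 0 0;0 0 0 0 0 0 0'; python3 -m inch '0 0 0 0 0 .004 0;0 0 0 0 0 .003 0;0 0 0 0 0 0 0;0 0 0 0 0 0 0'
```

```text
time: 7.63
tool_pos: [0.4492, 0.0426, 0.0201]
ee_rot: [0.811, 0.586, -0.001, -0.001]
contact_force: [0.2, 0.0, -2.5]
finger_gap: 0.344
grasp_force: 60.6
time: 7.97
tool_pos: [0.4498, 0.0425, 0.0141]
ee_rot: [0.811, 0.586, 0.0, 0.0]
contact_force: [0.9, 0.7, -2.3]
finger_gap: 0.344
grasp_force: 60.6
```

```bash
python3 -m inch '0 0 0 0 0 .001 0;0 0 0 0 0 .001 0;0 0 0 0 0 0 0;0 0 0 0 0 0 0';python3 -m inch '0 0 0 0 0 .001 0;0 0 0 0 0 0 0;0 0 0 0 0 0 0'
```

```text
time: 8.3
tool_pos: [0.4493, 0.0426, 0.0116]
ee_rot: [0.811, 0.586, 0.0, -0.0]
contact_force: [-0.1, -0.2, -1.8]
finger_gap: 0.343
grasp_force: 60.6
time: 8.55
tool_pos: [0.4496, 0.0426, 0.0109]
ee_rot: [0.811, 0.586, 0.0, 0.0]
contact_force: [-2.0, -0.4, 1.8]
finger_gap: 0.344
grasp_force: 61.0
```

Contact felt (force -2 → +2 N) at z .011, so it's seated. I release it, lift, turn to -8.5° and go to the square.

```bash
python3 -m inch '0 0 0 0 0 0 1;0 0 0 0 0 0 1;0 0 0 0 0 0 1;0 0 0 0 0 0 1;0 0 0 0 0 0 1'; python3 -m inch '0 0 0 0 0 0 1;0 0 0 0 0 0 1;0 0 0 0 0 -.03 1;0 0 0 0 0 -.035 1;0 0 0 0 0 -.035 1';  python3 -m inch '0 0 -4.9 0 0 0 1;0 0 -4.9 0 0 0 1;0 0 0 0 0 0 1'; python3 -m inch '0 0 0 -.0136 .0378 0 1;0 0 0 -.0136 .0378 0 1;0 0 0 -.0136 .0378 0 1;0 0 0 -.0136 .0378 0 1;0 0 0 -.0136 .0378 0 1'; python3 -m inch '0 0 0 0 0 0 1;0 0 0 0 0 0 1'
```

```text
time: 8.97
tool_pos: [0.4494, 0.0426, 0.0106]
ee_rot: [0.811, 0.586, 0.0, 0.0]
contact_force: [-0.6, 0.3, -0.5]
finger_gap: 0.995
grasp_force: 0.0
time: 9.38
tool_pos: [0.4484, 0.0428, 0.1112]
ee_rot: [0.811, 0.586, -0.001, -0.001]
contact_force: [0.9, -0.2, 0.1]
finger_gap: 1.001
grasp_force: 0.0
time: 9.63
tool_pos: [0.4499, 0.0425, 0.1113]
ee_rot: [0.756, 0.654, 0.0, 0.0]
contact_force: [0.1, 0.5, 0.6]
finger_gap: 1.0
grasp_force: 0.0
time: 10.05
tool_pos: [0.6274, -0.0535, 0.1096]
ee_rot: [0.759, 0.651, -0.0, -0.0]
contact_force: [0.6, 0.2, 1.5]
finger_gap: 0.998
grasp_force: 0.0
time: 10.22
tool_pos: [0.6261, -0.0534, 0.1074]
ee_rot: [0.759, 0.651, -0.001, -0.002]
contact_force: [0.1, -0.7, 0.6]
finger_gap: 1.001
grasp_force: 0.0
```

```bash
python3 -m inch '0 0 0 0 0 .03 1;0 0 0 0 0 .03 1;0 0 0 0 0 .025 1;0 0 0 0 0 .011 1;0 0 0 0 0 0 1'; python3 -m inch '0 0 0 0 0 0 1;0 0 0 0 0 0 0;0 0 0 0 0 0 0;0 0 0 0 0 0 0;0 0 0 0 0 0 0' 60;  python3 -m inch '0 0 0 0 0 0 0;0 0 0 0 0 0 0;0 0 0 0 0 0 0'
```

```text
time: 10.63
tool_pos: [0.6234, -0.0514, 0.0121]
ee_rot: [0.758, 0.652, -0.001, -0.002]
contact_force: [0.1, 0.2, -0.3]
finger_gap: 1.004
grasp_force: 0.0
time: 11.05
tool_pos: [0.627, -0.0528, 0.0158]
ee_rot: [0.758, 0.653, 0.0, 0.001]
contact_force: [0.0, 0.3, -0.5]
finger_gap: 0.45
grasp_force: 0.0
time: 11.3
tool_pos: [0.6267, -0.0528, 0.0156]
ee_rot: [0.758, 0.653, 0.0, 0.001]
contact_force: [-2.1, 0.7, 6.2]
finger_gap: 0.342
grasp_force: 60.4
```

```bash
python3 -m inch '0 0 0 0 0 -.02 0;0 0 0 0 0 -.03 0;0 0 0 0 0 -.035 0;0 0 0 0 0 -.035 0;0 0 0 0 0 0 0'; python3 -m inch '0 0 0 .0202 -.0289 0 0;0 0 0 .0202 -.0289 0 0;0 0 0 .0202 -.0289 0 0;0 0 0 .0202 -.0289 0 0;0 0 0 .0202 -.0289 0 0'; python3 -m inch '0 0 0 .0202 -.0289 0 0;0 0 0 .0202 -.0289 0 0;0 0 0 0 0 0 0;0 0 0 0 0 0 0'
```

```text
time: 11.72
tool_pos: [0.6293, -0.0535, 0.1423]
ee_rot: [0.758, 0.653, 0.003, 0.004]
contact_force: [1.2, -0.2, -0.9]
finger_gap: 0.341
grasp_force: 60.4
time: 12.13
tool_pos: [0.4964, 0.0696, 0.1334]
ee_rot: [0.758, 0.652, -0.0, -0.001]
contact_force: [0.6, 0.4, -2.8]
finger_gap: 0.341
grasp_force: 60.7
time: 12.47
tool_pos: [0.446, 0.1183, 0.1341]
ee_rot: [0.757, 0.654, -0.0, -0.0]
contact_force: [0.7, -0.5, -3.4]
finger_gap: 0.341
grasp_force: 61.1
```

```bash
python3 -m inch '0 0 0 0 0 .035 0;0 0 0 0 0 .035 0;0 0 0 0 0 .03 0;0 0 0 0 0 .012 0;0 0 0 0 0 0 0'; python3 -m inch '0 0 0 0 0 0 0;0 0 0 0 0 .002 0;0 0 0 0 0 0 0;0 0 0 0 0 0 0'; python3 -m inch '0 0 0 0 0 .001 0;0 0 0 0 0 .001 0;0 0 0 0 0 0 0;0 0 0 0 0 0 0'
```

```text
time: 12.88
tool_pos: [0.4447, 0.1167, 0.0192]
ee_rot: [0.758, 0.652, -0.002, -0.002]
contact_force: [-0.8, -0.2, -3.3]
finger_gap: 0.341
grasp_force: 61.0
time: 13.22
tool_pos: [0.4483, 0.1171, 0.0221]
ee_rot: [0.758, 0.653, 0.001, 0.001]
contact_force: [0.9, 0.0, -3.0]
finger_gap: 0.342
grasp_force: 61.1
time: 13.55
tool_pos: [0.4471, 0.1172, 0.0187]
ee_rot: [0.758, 0.653, 0.0, -0.0]
contact_force: [0.4, -0.7, -3.2]
finger_gap: 0.343
grasp_force: 61.1
```

```bash
python3 -m inch '0 0 0 0 0 .001 0;0 0 0 0 0 .001 0;0 0 0 0 0 0 0;0 0 0 0 0 0 0'; python3 -m inch '0 0 0 0 0 .001 0;0 0 0 0 0 0 0;0 0 0 0 0 0 0'; 
```

```text
time: 13.88
tool_pos: [0.447, 0.1172, 0.0165]
ee_rot: [0.758, 0.653, -0.0, -0.0]
contact_force: [0.2, -0.2, -2.6]
finger_gap: 0.339
grasp_force: 61.1
time: 14.13
tool_pos: [0.4471, 0.1172, 0.0156]
ee_rot: [0.758, 0.653, 0.0, -0.0]
contact_force: [0.1, 0.5, -3.2]
finger_gap: 0.34
grasp_force: 61.2
```

```bash
python3 -m inch '0 0 0 0 0 .0007 0;0 0 0 0 0 0 0;0 0 0 0 0 0 0';python3 -m inch '0 0 0 0 0 .0007 0;0 0 0 0 0 0 0;0 0 0 0 0 0 0'
```

```text
time: 14.38
tool_pos: [0.4471, 0.1172, 0.0155]
ee_rot: [0.758, 0.653, 0.0, 0.0]
contact_force: [-5.7, 0.9, 5.8]
finger_gap: 0.336
grasp_force: 62.2
time: 14.63
tool_pos: [0.4472, 0.1172, 0.0155]
ee_rot: [0.758, 0.653, 0.0, 0.0]
contact_force: [-8.1, -0.3, 12.3]
finger_gap: 0.339
grasp_force: 63.2
```

Square is seated (+12 N contact). I release it and go to the slim.

```bash
python3 -m inch '0 0 0 0 0 0 1;0 0 0 0 0 0 1;0 0 0 0 0 0 1;0 0 0 0 0 0 1;0 0 0 0 0 0 1'; python3 -m inch '0 0 0 0 0 0 1;0 0 0 0 0 -.025 1;0 0 0 0 0 -.035 1;0 0 0 0 0 -.035 1;0 0 0 0 0 0 1';  python3 -m inch '0 0 0 .001 .039 0 1;0 0 0 .001 .039 0 1;0 0 0 .001 .039 0 1;0 0 0 .001 .039 0 1;0 0 0 .001 .039 0 1'; python3 -m inch '0 0 0 0 0 0 1;0 0 0 0 0 0 1'
python3 - <<'E'
from h import *
q,d=r.snapshot("wrist"); p,_=r.snapshot("scene")
cv2.imwrite("pics/g5.png",np.hstack([cv2.resize(p[100:340,200:460],(433,400),interpolation=cv2.INTER_CUBIC),cv2.resize(q[120:480,150:490],(367,400))])[:,:,::-1])
E
```

```text
time: 15.05
tool_pos: [0.4471, 0.1172, 0.0141]
ee_rot: [0.758, 0.653, 0.0, -0.0]
contact_force: [0.2, -0.6, 0.3]
finger_gap: 0.994
grasp_force: 0.0
time: 15.47
tool_pos: [0.4505, 0.1171, 0.1159]
ee_rot: [0.758, 0.653, 0.003, 0.003]
contact_force: [1.5, 0.3, 0.6]
finger_gap: 0.997
grasp_force: 0.0
time: 15.88
tool_pos: [0.6425, 0.093, 0.1086]
ee_rot: [0.758, 0.653, 0.0, 0.0]
contact_force: [-0.3, 0.6, 1.1]
finger_gap: 1.002
grasp_force: 0.0
time: 16.05
tool_pos: [0.6412, 0.0927, 0.1062]
ee_rot: [0.758, 0.652, -0.001, -0.001]
contact_force: [-0.3, -0.6, -0.2]
finger_gap: 0.997
grasp_force: 0.0
```

View pics/g5.png

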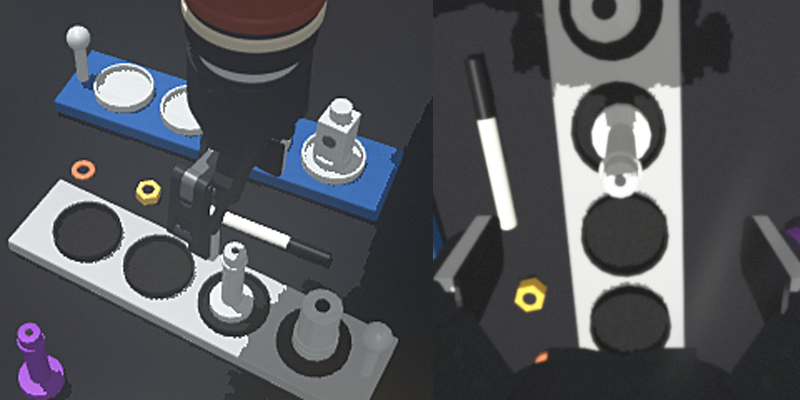

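Square stands upright in the outgoing cup farthest from the post (335,155). Slim is centred between the open fingers. Descending.

```bash
python3 -m inch '0 0 0 0 0 .03 1;0 0 0 0 0 .03 1;0 0 0 0 0 .025 1;0 0 0 0 0 .01 1;0 0 0 0 0 0 1'; python3 -m inch '0 0 0 0 0 0 1;0 0 0 0 0 0 0;0 0 0 0 0 0 0;0 0 0 0 0 0 0;0 0 0 0 0 0 0' 50;  python3 -m inch '0 0 0 0 0 0 0;0 0 0 0 0 0 0;0 0 0 0 0 0 0;0 0 0 0 0 0 0'
```

```text
time: 16.57
tool_pos: [0.6381, 0.0937, 0.0126]
ee_rot: [0.758, 0.653, -0.001, -0.001]
contact_force: [0.3, 0.4, -0.7]
finger_gap: 0.998
grasp_force: 0.0
time: 16.98
tool_pos: [0.6414, 0.0932, 0.0154]
ee_rot: [0.758, 0.653, 0.001, 0.001]
contact_force: [0.5, -0.0, -0.6]
finger_gap: 0.454
grasp_force: 0.0
time: 17.32
tool_pos: [0.6408, 0.0932, 0.0147]
ee_rot: [0.758, 0.653, 0.0, 0.0]
contact_force: [-2.2, -0.2, 4.6]
finger_gap: 0.197
grasp_force: 48.7
```

```bash
python3 -m inch '0 0 0 0 0 -.02 0;0 0 0 0 0 -.03 0;0 0 0 0 0 -.035 0;0 0 0 0 0 -.035 0;0 0 0 0 0 0 0'; python3 -m inch '0 0 0 -.0256 -.0286 0 0;0 0 0 -.0256 -.0286 0 0;0 0 0 -.0256 -.0286 0 0;0 0 0 -.0256 -.0286 0 0;0 0 0 -.0256 -.0286 0 0'; python3 -m inch '0 0 0 -.0256 -.0286 0 0;0 0 0 0 0 0 0;0 0 0 0 0 0 0'
```

```text
time: 17.73
tool_pos: [0.644, 0.0931, 0.142]
ee_rot: [0.758, 0.653, 0.004, 0.003]
contact_force: [1.9, -0.6, -1.0]
finger_gap: 0.205
grasp_force: 49.0
time: 18.15
tool_pos: [0.4786, -0.0126, 0.1331]
ee_rot: [0.757, 0.653, -0.0, -0.0]
contact_force: [-0.3, -0.5, -1.5]
finger_gap: 0.198
grasp_force: 49.4
time: 18.4
tool_pos: [0.4473, -0.0341, 0.1339]
ee_rot: [0.758, 0.652, 0.0, 0.0]
contact_force: [1.2, 0.8, -2.0]
finger_gap: 0.199
grasp_force: 49.5
```

```bash
python3 -m inch '0 0 0 0 0 .035 0;0 0 0 0 0 .035 0;0 0 0 0 0 .03 0;0 0 0 0 0 .014 0;0 0 0 0 0 0 0'; python3 -m inch '0 0 0 0 0 0 0;0 0 0 0 0 0 0;0 0 0 0 0 .001 0;0 0 0 0 0 0 0;0 0 0 0 0 0 0'; python3 -m inch '0 0 0 0 0 .001 0;0 0 0 0 0 0 0;0 0 0 0 0 0 0'; python3 -m inch '0 0 0 0 0 .001 0;0 0 0 0 0 0 0;0 0 0 0 0 0 0'
```

```text
time: 18.82
tool_pos: [0.4464, -0.0318, 0.0166]
ee_rot: [0.757, 0.653, -0.001, -0.002]
contact_force: [-1.5, -0.8, -2.5]
finger_gap: 0.199
grasp_force: 49.9
time: 19.23
tool_pos: [0.4489, -0.0335, 0.02]
ee_rot: [0.758, 0.653, 0.0, 0.001]
contact_force: [-0.1, -0.5, -1.9]
finger_gap: 0.198
grasp_force: 49.9
time: 19.48
tool_pos: [0.4482, -0.0333, 0.0183]
ee_rot: [0.758, 0.653, 0.0, 0.0]
contact_force: [0.2, 0.3, -1.5]
finger_gap: 0.196
grasp_force: 49.9
time: 19.73
tool_pos: [0.4482, -0.0332, 0.0171]
ee_rot: [0.758, 0.653, 0.0, -0.0]
contact_force: [-0.3, -0.7, -2.4]
finger_gap: 0.194
grasp_force: 49.9
```

```bash
python3 -m inch '0 0 0 0 0 .001 0;0 0 0 0 0 .001 0;0 0 0 0 0 0 0;0 0 0 0 0 0 0'; python3 -m inch '0 0 0 0 0 .0007 0;0 0 0 0 0 0 0;0 0 0 0 0 0 0'
```

```text
time: 20.07
tool_pos: [0.4482, -0.0332, 0.0151]
ee_rot: [0.758, 0.653, 0.0, -0.0]
contact_force: [-0.0, -0.1, -2.7]
finger_gap: 0.192
grasp_force: 49.9
time: 20.32
tool_pos: [0.4482, -0.0333, 0.0145]
ee_rot: [0.758, 0.653, 0.0, -0.0]
contact_force: [0.9, 0.6, -1.9]
finger_gap: 0.196
grasp_force: 49.9
```

```bash
python3 -m inch '0 0 0 0 0 .0007 0;0 0 0 0 0 0 0;0 0 0 0 0 0 0'; python3 -m inch '0 0 0 0 0 .0005 0;0 0 0 0 0 0 0;0 0 0 0 0 0 0'
```

```text
time: 20.57
tool_pos: [0.4484, -0.0333, 0.0143]
ee_rot: [0.758, 0.653, 0.0, 0.0]
contact_force: [-1.7, 0.6, 5.4]
finger_gap: 0.195
grasp_force: 50.2
time: 20.82
tool_pos: [0.4485, -0.0334, 0.0143]
ee_rot: [0.758, 0.653, 0.0, 0.0]
contact_force: [-3.8, 1.2, 9.3]
finger_gap: 0.201
grasp_force: 51.1
```

Slim is seated. I release it and go to the round.

```bash
python3 -m inch '0 0 0 0 0 0 1;0 0 0 0 0 0 1;0 0 0 0 0 0 1;0 0 0 0 0 0 1;0 0 0 0 0 0 1'; python3 -m inch '0 0 0 0 0 0 1;0 0 0 0 0 0 1;0 0 0 0 0 -.03 1;0 0 0 0 0 -.035 1;0 0 0 0 0 -.035 1';  python3 -m inch '0 0 0 0 0 0 1;0 0 0 .0329 .0234 0 1;0 0 0 .0329 .0234 0 1;0 0 0 .0329 .0234 0 1;0 0 0 .0329 .0234 0 1'; python3 -m inch '0 0 0 .0329 .0234 0 1;0 0 0 .0329 .0234 0 1;0 0 0 .0329 .0234 0 1;0 0 0 0 0 0 1;0 0 0 0 0 0 1'
python3 - <<'E'
from h import *
q,d=r.snapshot("wrist"); p,_=r.snapshot("scene")
cv2.imwrite("pics/g6.png",np.hstack([cv2.resize(p[100:340,200:460],(433,400),interpolation=cv2.INTER_CUBIC),cv2.resize(q[120:480,150:490],(367,400))])[:,:,::-1])
E
```

```text
time: 21.23
tool_pos: [0.4482, -0.0332, 0.0131]
ee_rot: [0.758, 0.653, 0.0, -0.0]
contact_force: [-0.2, -0.2, -0.4]
finger_gap: 0.89
grasp_force: 0.0
time: 21.65
tool_pos: [0.4473, -0.0329, 0.1139]
ee_rot: [0.758, 0.653, -0.0, -0.001]
contact_force: [0.8, -1.4, 0.4]
finger_gap: 1.0
grasp_force: 0.0
time: 22.07
tool_pos: [0.5616, 0.0845, 0.1133]
ee_rot: [0.758, 0.652, 0.0, 0.0]
contact_force: [0.5, -0.9, 0.9]
finger_gap: 1.001
grasp_force: 0.0
time: 22.48
tool_pos: [0.6443, 0.1717, 0.1107]
ee_rot: [0.757, 0.654, -0.001, -0.001]
contact_force: [0.6, -0.7, -0.3]
finger_gap: 0.999
grasp_force: 0.0
```

View pics/g6.png

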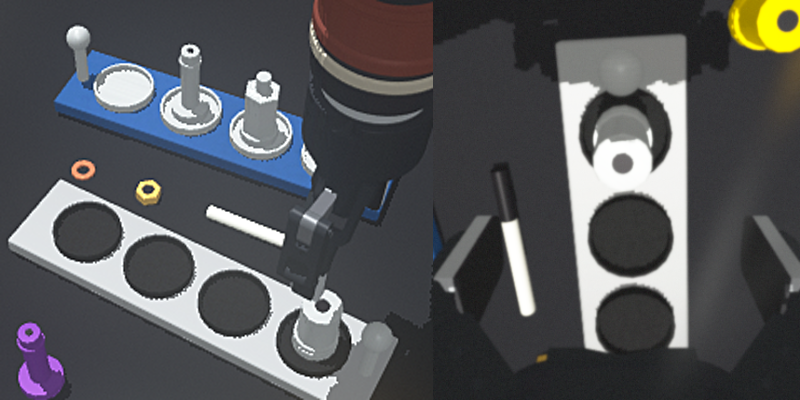

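Slim and hex stand upright in cups 2 and 3 from the post. Round is centred between the fingers, clear of the post and of yellow. Descending.

```bash
python3 -m inch '0 0 0 0 0 .03 1;0 0 0 0 0 .03 1;0 0 0 0 0 .025 1;0 0 0 0 0 .014 1;0 0 0 0 0 0 1'; python3 -m inch '0 0 0 0 0 0 1;0 0 0 0 0 0 0;0 0 0 0 0 0 0;0 0 0 0 0 0 0;0 0 0 0 0 0 0' 60;  python3 -m inch '0 0 0 0 0 0 0;0 0 0 0 0 0 0;0 0 0 0 0 0 0'
```

```text
time: 23.0
tool_pos: [0.6416, 0.1692, 0.0116]
ee_rot: [0.758, 0.652, -0.002, -0.001]
contact_force: [-0.6, -0.2, 0.3]
finger_gap: 1.0
grasp_force: 0.0
time: 23.42
tool_pos: [0.6452, 0.1703, 0.0156]
ee_rot: [0.758, 0.653, 0.001, 0.001]
contact_force: [-0.2, 1.3, -0.5]
finger_gap: 0.459
grasp_force: 0.0
time: 23.67
tool_pos: [0.645, 0.1704, 0.0155]
ee_rot: [0.758, 0.653, 0.001, 0.0]
contact_force: [-2.0, 1.2, 6.2]
finger_gap: 0.368
grasp_force: 59.3
```

```bash
python3 -m inch '0 0 0 0 0 -.02 0;0 0 0 0 0 -.03 0;0 0 0 0 0 -.035 0;0 0 0 0 0 -.035 0;0 0 0 0 0 0 0'; python3 -m inch '0 0 0 -.0339 -.017 0 0;0 0 0 -.0339 -.017 0 0;0 0 0 -.0339 -.017 0 0;0 0 0 -.0339 -.017 0 0;0 0 0 -.0339 -.017 0 0'; python3 -m inch '0 0 0 -.0339 -.017 0 0;0 0 0 -.0339 -.017 0 0;0 0 0 -.0339 -.017 0 0;0 0 0 -.0339 -.017 0 0;0 0 0 0 0 0 0'; python3 -m inch '0 0 0 0 0 0 0'
```

```text
time: 24.08
tool_pos: [0.6477, 0.1706, 0.1426]
ee_rot: [0.758, 0.653, 0.004, 0.003]
contact_force: [2.1, 0.5, -1.3]
finger_gap: 0.368
grasp_force: 60.3
time: 24.5
tool_pos: [0.5337, 0.0143, 0.1335]
ee_rot: [0.757, 0.653, -0.0, -0.0]
contact_force: [0.8, -1.9, -2.5]
finger_gap: 0.369
grasp_force: 60.5
time: 24.92
tool_pos: [0.4449, -0.1132, 0.1339]
ee_rot: [0.759, 0.651, -0.001, 0.0]
contact_force: [0.2, -0.0, -3.0]
finger_gap: 0.37
grasp_force: 60.7
time: 25.0
tool_pos: [0.447, -0.1103, 0.1341]
ee_rot: [0.759, 0.651, 0.0, 0.0]
contact_force: [0.6, -0.5, -2.7]
finger_gap: 0.369
grasp_force: 60.7
```

```bash
python3 -m inch '0 0 0 .001 .001 .035 0;0 0 0 0 0 .035 0;0 0 0 0 0 .03 0;0 0 0 0 0 .013 0;0 0 0 0 0 0 0'; python3 -m inch '0 0 0 0 0 0 0;0 0 0 0 0 0 0;0 0 0 0 0 .002 0;0 0 0 0 0 0 0;0 0 0 0 0 0 0'; python3 -m inch '0 0 0 0 0 .001 0;0 0 0 0 0 .001 0;0 0 0 0 0 0 0'; python3 -m inch '0 0 0 0 0 .0005 0;0 0 0 0 0 0 0;0 0 0 0 0 0 0'
```

```text
time: 25.42
tool_pos: [0.447, -0.1056, 0.0175]
ee_rot: [0.757, 0.653, -0.001, -0.003]
contact_force: [-1.1, 0.5, -3.1]
finger_gap: 0.366
grasp_force: 61.9
time: 25.83
tool_pos: [0.4495, -0.1082, 0.0201]
ee_rot: [0.758, 0.653, 0.0, 0.001]
contact_force: [-1.0, -0.1, -2.3]
finger_gap: 0.367
grasp_force: 61.9
time: 26.08
tool_pos: [0.4489, -0.108, 0.0172]
ee_rot: [0.758, 0.653, 0.0, -0.0]
contact_force: [-1.3, 0.5, -2.6]
finger_gap: 0.367
grasp_force: 61.9
time: 26.33
tool_pos: [0.4489, -0.108, 0.0168]
ee_rot: [0.758, 0.653, 0.0, -0.0]
contact_force: [0.6, 0.1, -2.5]
finger_gap: 0.369
grasp_force: 61.9
```

```bash
python3 -m inch '0 0 0 0 0 .001 0;0 0 0 0 0 .0005 0;0 0 0 0 0 0 0;0 0 0 0 0 0 0'; python3 -m inch '0 0 0 0 0 .0006 0;0 0 0 0 0 0 0;0 0 0 0 0 0 0'
```

```text
time: 26.67
tool_pos: [0.4489, -0.108, 0.0153]
ee_rot: [0.758, 0.653, 0.0, -0.0]
contact_force: [0.2, -0.1, -2.7]
finger_gap: 0.365
grasp_force: 61.9
time: 26.92
tool_pos: [0.449, -0.1081, 0.0151]
ee_rot: [0.758, 0.653, 0.0, 0.0]
contact_force: [-2.0, 0.6, 4.7]
finger_gap: 0.366
grasp_force: 62.8
```

Seated. I release, rise and back off for a final look.

```bash
python3 -m inch '0 0 0 0 0 0 1;0 0 0 0 0 0 1;0 0 0 0 0 0 1;0 0 0 0 0 0 1;0 0 0 0 0 0 1'; python3 -m inch '0 0 0 0 0 0 1;0 0 0 0 0 0 1;0 0 0 0 0 -.03 1;0 0 0 0 0 -.035 1;0 0 0 0 0 -.035 1';  python3 -m inch '0 0 0 0 0 -.03 1;0 0 0 -.01 .035 0 1;0 0 0 -.01 .035 0 1;0 0 0 -.01 .035 0 1;0 0 0 -.01 .035 0 1'; python3 -m inch '0 0 0 0 0 0 1;0 0 0 0 0 0 1'
python3 - <<'E'
from h import *
p,d=r.snapshot("scene"); q,e=r.snapshot("top")
cv2.imwrite("pics/fin.png",np.hstack([cv2.resize(p[80:360,170:470],(400,373)),cv2.resize(q[180:400,180:480],(400,293))[:,:] if 0 else cv2.resize(q[180:400,180:480],(400,373))])[:,:,::-1])
K,C,c=campose("top"); W=cloud(K,C,e)
a=(e>0)&(W[...,2]>.045)&(W[...,2]<.12)&(abs(W[...,0]-.449)<.04)&(abs(W[...,1])<.17)
nl,L,S,Ce=cv2.connectedComponentsWithStats(a.astype(np.uint8))
for k in range(1,nl):
    if S[k,4]>50: P=W[L==k]; print((P[:,:2].min(0)+P[:,:2].max(0))/2,P[:,2].max(),S[k,4])
E
```

```text
time: 27.33
tool_pos: [0.449, -0.108, 0.0147]
ee_rot: [0.758, 0.653, 0.0, 0.0]
contact_force: [0.6, 0.9, 0.2]
finger_gap: 0.994
grasp_force: 0.0
time: 27.75
tool_pos: [0.4482, -0.1075, 0.1153]
ee_rot: [0.758, 0.653, -0.0, -0.001]
contact_force: [0.8, 0.8, 1.1]
finger_gap: 0.995
grasp_force: 0.0
time: 28.17
tool_pos: [0.5832, -0.169, 0.1448]
ee_rot: [0.758, 0.653, 0.0, 0.0]
contact_force: [-0.1, -0.6, 1.0]
finger_gap: 1.003
grasp_force: 0.0
time: 28.33
tool_pos: [0.5817, -0.1686, 0.1423]
ee_rot: [0.758, 0.653, -0.001, -0.002]
contact_force: [-0.2, 0.0, 0.7]
finger_gap: 0.998
grasp_force: 0.0
[ 0.4509725 -0.1016373] 0.08069349368031264 181
[ 0.4490707  -0.03349575] 0.10640425511210805 177
[0.44907064 0.04035698] 0.1035058067883583 368
[0.44684855 0.11553039] 0.09517574085744918 440
```

View pics/fin.png

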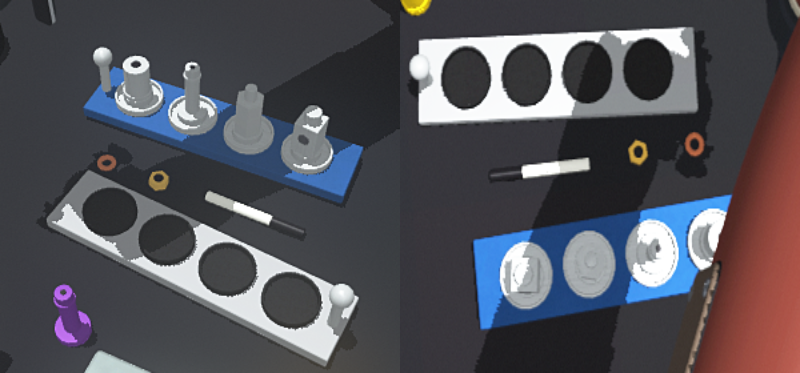

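All four stand upright in their cups in the right order: from the post, round (138,85), slim (192,100), hex (250,120) and square (308,140). The incoming rack is empty and the arm is clear.

```bash
python3 -c "from station import r; print(r.job_done())"
```

```text
the job is handed in; nothing more can be done
None
```

I moved the four adapters to the blue rack in queue order (round, slim, hex, square from its post) and handed the job in at about 28 s; all four stand upright in their cups and released, but the first try at the hex closed on its stub, pressing on it with about 35 N, before I re-gripped it on the body.

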